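# Level the rocking parcel scale

## Task

The parcel scale rocks because the feet of its two leveling screws, at the front corners, hang clear of the discs under them. Turn both screws clockwise (seen from above) until each foot has come down and carries a fair share of the weight, so that all five feet stand loaded and nothing rocks; stop before any of the three fixed feet is lifted or a screw foot is overloaded. Do not push the scale out of place or disturb the tape roll, bin and screwdriver beside it, and let go at the end.

Things in the scene. Friction and masses are not known exactly. Their poses are not given: they have to be found in the camera images.
- scale: Low parcel scale, about 5 kg, loose. Dark deck 220 x 310 mm (x, y), top 32 mm up; on it a housing with a steel platter 160 x 190 mm centred 25 mm to +x, top 78 mm up. Origin: under the deck's middle at table height; front (-x) faces the robot, y left, z up. Three fixed rubber feet, each giving 1 mm per 20 N, stand on the table; two more feet are on the leveling screws at (-80, +-125) mm.
- knob_left (a point): Metal wing knob of the left screw, at (-80, 125) mm on the scale: upright flat bar 40 mm long (its x), 10 mm thick (its y, pinch across this), 28 mm tall, top 67 mm up. Point: its centre on the screw axis, 55 mm above the table. It keeps its height while the foot below turns with it and moves out 18 mm per turn. Takes about 0.06 N m and stays where left.
- knob_right (a point): The same on the right screw, at (-80, -125) mm. How both feel: the grip alone gives a slowly drifting vertical force of 2 to 5 N. When the foot bears on its disc the knob pushes the gripper up, about 1 N more per 0.1 rad of turn. It is well set 0.2 to 0.4 rad past first touch, after a climb of 2.5 to 4 N; much further lifts fixed feet. Turning back frees the foot.
- screw_left (a joint): Angle of the left screw, rad, growing clockwise seen from above, which moves its foot down; range -0.6 to 3.4, starts at -0.25 to 0.25; the knob's length lies along the scale's x at 0. The foot meets its disc somewhere between about 0.4 and 2.1 rad: the disc's thickness (3 to 7.5 mm) is not known, so it must be felt.
- screw_right (a joint): The same for the right screw (its disc differs from the left one).
- foot_left: Round rubber foot of the left screw, 36 mm across, under the left front corner; origin at the centre of its underside. It hangs over a cork disc 56 mm across that lies on the table.
- foot_right: The same under the right front corner.
- foot_front: Fixed rubber foot under the middle of the front edge, 24 mm across, at (-85, 0) mm; origin at its underside.
- foot_rear_left: Fixed rubber foot at (90, 125) mm, 24 mm across.
- foot_rear_right: Fixed rubber foot at (90, -125) mm, 24 mm across.
- tape: Bystander: roll of packing tape, 90 mm across, 48 mm tall, lying flat in front of the scale between the screws; origin at its underside.
- parts_bin: Bystander: small grey open bin, 110 x 100 x 50 mm, left of the scale; origin at its underside.
- cutter: Bystander: screwdriver lying right of the scale.

How it is judged:
By the outcome, as a careful person would: the job done as asked, in the order asked, and still so for the second after the job is handed in, with the robot touching nothing.
It also fails if it takes over 64 s, if anything falls off the work surface, if the arm or the gripper's body presses on something with over 40 N, if the wrist force passes 120 N, or if a joint passes its speed limit or range.

## Robot

A 6-joint arm with a two-finger parallel gripper is mounted at the origin on the work surface. World frame = base frame: x ahead of the robot, y to its left, z up, the work surface at z = 0. Lengths are in mm, angles in rad, forces in N, time in s.
With the tool pointing down it reaches from about 325 to 775 mm from the base axis. Payload 9.3 kg.
Tool frame: the origin (TCP) lies on the mounting face of the last link; the fingertips stand 173 mm ahead of it and the grasp point (between the pads) lies 155 mm ahead of it; z points along the fingers, y is the line along which they close (so a half turn about z gives the same grasp; the last joint's range is limited). The gripper opens to 85 mm and grips with 20 to 120 N. Pads are 22 mm wide; open, the fingers measure 114 mm over their backs; the gripper's body (76 mm by 85 mm) begins 54 mm behind the grasp point. The pads swing forward as they close: fully open they stand 13 mm farther back than shut.
Start: joints at [1.179, 0.259, 0.021, 1.334, 0, 1.418], TCP at [130.097, 534.389, 404.679] pointing down, gripper open.
Joint ranges: [-3.04, 3.04], [-0.91, 1.82], [-1.04, 1.36], [-1.92, 1.95], [-1.52, 1.45], [-3.14, 3.14]. Speed limits (rad/s): [2.22, 2.22, 2.79, 3.14, 3.14, 3.14].

## Interface

Orientations are given as [roll, pitch, yaw] about the fixed x, y, z axes, in that order (R = Rz(yaw) Ry(pitch) Rx(roll)).
In Python, from bench import env gives the robot as it stands.
- The arm moves only by the tool play_rows, never from a script. Its argument "steps" is a list of rows, each an object with "gripper": the opening, from 0 (shut) to 1 (fully open); "delta_pos": the shift along the tool's x, y, z in cm, a list of three; "delta_rot": the turn, a rotation vector about the tool's x, y, z in degrees, a list of three. In form: [{"gripper": gripper, "delta_pos": [x, y, z], "delta_rot": [ax, ay, az]}, ...]. A call has 1 to 5 rows; each row shifts and turns the commanded pose from where the row before left it, along the tool's axes as they then stand; what a row does not reach is not made up. A row lasts 1/8 s, in which the tool goes at most 62.5 mm and 10.7 degrees, less where a joint would pass 70% of its speed; a pose out of reach is approached as far as the arm can. A call with a gripper value outside its range is refused whole. The fingers move at their own pace and stop on an object; "grip_force" is the grip in N (left out, the last holds). Time passes only in rows, so rows that do not move let the fingers close. It gives the time, the measured TCP pose, the force, the opening and the grip force at its end, in the units of the state.
- env.observe(): the state, without advancing time (a new reading comes with each control period).
- env.read_camera(name): name is "scene" or "top" or "wrist"; returns a dict with "image" (384x512x3 uint8, red, green, blue), "z_map" (384x512 float32, mm along the optical axis (not along the pixel's ray), 0 where there is no reading), "mtx" (3x3 intrinsics, pixels), "k1" (the pictures are not rectified: a ray, as slopes to the right and down, at radius r is drawn at 1 + k1 r^2 times it, then the intrinsics apply), "eye" and "rotation" of the camera in the world; the wrist camera has in their place "hand_eye" (4x4, takes a point from camera to tool coordinates, whose origin is the TCP and whose axes are the flange's). Camera axes: x right, y down, z forward; pixel columns grow to the right and rows downward; lengths in mm; the calibration is good to about 2 mm. A picture is of the moment at which its call begins: read the wrist's pose just before it.
- env.job_done(): hands the job in; it is judged then, once.
Trained networks look in the newest picture that a camera, given by its name, has taken for a name from the list of things; names that differ only in an ending like _2 or _b are one class to them, and where a whole thing is asked for, a point or a joint stands for the part that bears it (a point fixed in the world has none). Each returns a list of dicts, best first, with "conf" (0 to 1); they miss things now and then, are a little off and sometimes report something else, mostly with a low value. They report only what shows in the picture. A call takes as long as a camera call.
- env.masks_of(camera, target): "pixels" (384x512 bool, what is visible of it).
- env.spot_point(camera, target): "at" ([x, y, z] in mm, in the coordinates of the camera as it stood for that picture, good to about 4 mm: a listed point, or the origin of a listed thing).
The state is a dict: "time_s": time; "joint_pos": joint angles; "joint_velocities": joint speeds; "joint_efforts": joint torques, N m; "tool_pos": TCP position; "ee_rot": TCP orientation; "force": force on the tool from outside, world axes, zero at the start; "wrist_torque": the same for the moment, N m; "grip_width": opening from 0.0 (shut) to 1.0 (fully open); "grasp_force": force on a finger pad.
Only numpy, scipy, OpenCV 4.12 (cv2) and the standard library are available. Lean on these libraries where they do the work, as an engineer would, in place of code of your own. Each camera call takes 0.05 s, during which the arm holds its last target. There are 200 camera calls.

## Working session

There is one attempt and no reset: what is moved stays moved. The work goes in short steps, Python scripts to look and compute and a tool call to move; the robot and the scene stay as the last step left them, time stands still between calls to the robot, and variables do not carry over. Pictures are saved under pics/ and viewed, at most 10 in all, crops included, and the job is handed in when it is done.

Besides the shell and the picture viewer there is one more tool, called after "Request:" by a JSON object that holds its "fn" and its "kwargs", one argument or row to a line. play_rows: Moves the arm, as the interface text tells. Its arguments: {"type":"object","properties":{"steps":{"type":"array","items":{"type":"object","properties":{"gripper":{"type":"number"},"delta_pos":{"type":"array","items":{"type":"number"}},"delta_rot":{"type":"array","items":{"type":"number"}}}}},"grip_force":{"type":"number"}},"required":["steps"]}

```bash
mkdir -p pics; cat > h.py <<'E'
import numpy as np, cv2
from scipy.spatial.transform import Rotation as R
from bench import env
def cam2w(c,p,st=None):
    p=np.asarray(p,float)
    if 'hand_eye' in c:
        H=np.array(c['hand_eye']); p=p@H[:3,:3].T+H[:3,3]
        return p@R.from_euler('xyz',st['ee_rot']).as_matrix().T+np.array(st['tool_pos'])
    return p@np.array(c['rotation']).T+np.array(c['eye'])
def cloud(c,m):
    v,u=np.nonzero(m&(c['z_map']>0)); z=c['z_map'][v,u]; K=np.array(c['mtx'])
    s=cv2.undistortPoints(np.stack([u,v],1).astype(float)[:,None],K,np.array([c['k1'],0,0,0.]))[:,0]
    return np.c_[s*z[:,None],z]
E
python3 - <<'E'
from h import *
s=env.observe(); print({k:np.round(v,3).tolist() for k,v in s.items()})
c=env.read_camera('top'); cv2.imwrite('pics/top.png',c['image'][...,::-1]); print(c['eye'],c['rotation'])
for n in ['scale','knob_left','knob_right','tape','parts_bin','cutter','foot_left','foot_right']:
    for d in env.spot_point('top',n)[:3]: print(n,d['conf'],np.round(cam2w(c,d['at']),1))
for n in ['knob_left','knob_right']:
    for d in env.masks_of('top',n)[:3]:
        p=cam2w(c,cloud(c,d['pixels'])); p=p[p[:,2]>50]
        r=cv2.minAreaRect(p[:,:2].astype(np.float32)) if len(p) else 0
        print(n,d['conf'],len(p),r, np.median(p,0))
E
```

```text
{'time_s': 0.0, 'joint_pos': [1.179, 0.259, 0.021, 1.334, 0.0, 1.418], 'joint_velocities': [0.001, -0.001, -0.001, 0.001, 0.001, 0.0], 'joint_efforts': [0.001, -55.564, 34.453, 0.014, -0.0, -0.0], 'tool_pos': [130.086, 534.336, 404.078], 'ee_rot': [-3.14, -0.0, 2.903], 'force': [1.14, -0.033, -1.098], 'wrist_torque': [-0.035, -0.024, 0.019], 'grasp_force': 0.0, 'grip_width': 1.002}
[446.99570008  22.70878204 823.97287878] [-2.94676398  0.02425906 -1.5950174 ]
scale 0.59 [-1116.5 -1540.7  -739.5]
knob_left 0.51 [ -642.3 -1066.6  -265.4]
knob_right 0.58 [-1374.6 -1798.9  -997.6]
tape 0.62 [-1079.8 -1504.1  -702.8]
parts_bin 0.66 [-403.4 -827.7  -26.5]
cutter 0.59 [-1799.8 -2224.1 -1422.8]Traceback (most recent call last):
  File "<stdin>", line 8, in <module>
  File "h.py", line 9, in cam2w
    return p@np.array(c['rotation']).T+np.array(c['eye'])
           ~~~~~~~~~~~~~~~~~~~~~~~~~~~^~~~~~~~~~~~~~~~~~~
ValueError: operands could not be broadcast together with shapes (15582,) (3,)
```

View pics/top.png

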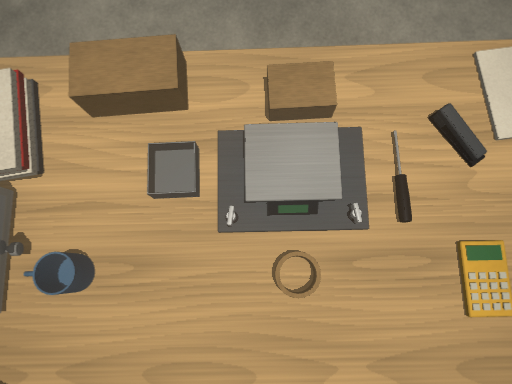

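The top view shows the scale in the middle, with wing knobs at px (231,215) and (356,212), tape at (297,273), bin at (174,169) and screwdriver at (402,180). The camera rotation is given as roll, pitch, yaw, so I'll fix my helper.

```bash
sed -i "s/p@np.array(c\['rotation'\]).T/p@R.from_euler('xyz',c['rotation']).as_matrix().T/" h.py
python3 - <<'E'
from h import *
c=env.read_camera('top')
for n in ['scale','knob_left','knob_right','tape','parts_bin','cutter']:
    for d in env.spot_point('top',n)[:2]: print(n,d['conf'],np.round(cam2w(c,d['at']),1))
for n in ['knob_left','knob_right','scale']:
    for d in env.masks_of('top',n)[:2]:
        p=cam2w(c,cloud(c,d['pixels']));
        if n=='scale': p=p[(p[:,2]>22)&(p[:,2]<40)]
        else: p=p[(p[:,2]>55)]
        if len(p): print(n,d['conf'],len(p),cv2.minAreaRect(p[:,:2].astype(np.float32)), np.median(p,0))
E
```

```text
scale 0.81 [ 6.38e+02 -3.57e+01  3.00e-01]
knob_left 0.62 [552.5  88.9  51.5]
knob_right 0.51 [ 553.  -164.2   52.5]
tape 0.62 [438.8 -42.1  -1.6]
parts_bin 0.83 [659.3 208.6  -2.6]
cutter 0.69 [ 637.  -271.1    2.1]
knob_left 0.64 126 ((554.0155029296875, 88.34700012207031), (15.859343528747559, 39.59670639038086), 70.45176696777344) [553.45877523  88.40228016  64.45148152]
knob_right 0.48 139 ((551.76318359375, -161.32949829101562), (17.79562759399414, 37.07407760620117), 85.42634582519531) [ 551.92581609 -159.63699034   64.22296816]
scale 0.72 7226 ((633.2528686523438, -38.01898193359375), (308.6019287109375, 219.8149871826172), 89.64280700683594) [587.85442166 -24.46206001  30.84655319]
```

Request:
{"fn": "play_rows", "kwargs": {
  "steps": [
    {"gripper": 1, "delta_pos": [-5.1, -3.3, 0.7], "delta_rot": [0, 0, 0]},
    {"gripper": 1, "delta_pos": [-5.1, -3.3, 0.7], "delta_rot": [0, 0, 0]},
    {"gripper": 1, "delta_pos": [-5.1, -3.3, 0.7], "delta_rot": [0, 0, 0]},
    {"gripper": 1, "delta_pos": [-5.1, -3.3, 0.7], "delta_rot": [0, 0, 0]},
    {"gripper": 1, "delta_pos": [-5.1, -3.3, 0.7], "delta_rot": [0, 0, 0]}
  ]
}}

```text
time_s: 1.62
tool_pos: [339.8, 312.2, 369.7]
ee_rot: [3.141, 0.001, 2.903]
force: [0.9, 1.4, -0.2]
grip_width: 0.997
grasp_force: 0.0
```

Request:
{"fn": "play_rows", "kwargs": {
  "steps": [
    {"gripper": 1, "delta_pos": [-5.1, -3.3, 0.7], "delta_rot": [0, 0, 0]},
    {"gripper": 1, "delta_pos": [-5.1, -3.3, 0.7], "delta_rot": [0, 0, 0]},
    {"gripper": 1, "delta_pos": [-5.1, -3.3, 0.7], "delta_rot": [0, 0, 0]},
    {"gripper": 1, "delta_pos": [-5.1, -3.3, 0.7], "delta_rot": [0, 0, 0]},
    {"gripper": 1, "delta_pos": [0, 0, 0], "delta_rot": [0, 0, 0]}
  ]
}}

```text
time_s: 2.25
tool_pos: [508.2, 134.3, 340.6]
ee_rot: [-3.141, -0.001, 2.898]
force: [-0.9, 0.6, 0.2]
grip_width: 0.998
grasp_force: 0.0
```

```bash
cat > w.py <<'E'
import sys
from h import *
k,fn=sys.argv[1:3]
s=env.observe(); print({q:np.round(s[q],3).tolist() for q in ['time_s','tool_pos','ee_rot','force','joint_pos']})
c=env.read_camera('wrist'); cv2.imwrite('pics/'+fn,c['image'][...,::-1])
M=R.from_euler('xyz',s['ee_rot']).as_matrix()
for d in env.spot_point('wrist',k)[:2]:
    p=cam2w(c,d['at'],s); print(k,d['conf'],p.round(1),'tool cm',((p-s['tool_pos'])@M/10).round(2))
for d in env.masks_of('wrist',k)[:2]:
    p=cam2w(c,cloud(c,d['pixels']),s); p=p[p[:,2]>60]
    if len(p)<10: continue
    r=cv2.minAreaRect(p[:,:2].astype(np.float32)); print(d['conf'],len(p),r,p[:,2].mean())
    q=p.mean(0); q[:2]=r[0]; print('tool cm',((q-s['tool_pos'])@M/10).round(2))
    e=np.linalg.svd(p[:,:2]-p[:,:2].mean(0),full_matrices=False)[2][0]; e*=np.sign(e[0]); print('yaw',np.arctan2(e[1],e[0]))
E
python3 w.py knob_left w1.png
```

```text
{'time_s': 2.25, 'tool_pos': [508.19, 134.257, 340.619], 'ee_rot': [-3.141, -0.001, 2.898], 'force': [-0.916, 0.573, 0.209], 'joint_pos': [0.099, 0.245, -0.163, 1.164, -0.001, 0.342]}
knob_left 0.62 [554.6  88.9  57.2] tool cm [-5.62 -3.26 28.34]
0.57 534 ((553.86962890625, 89.75769805908203), (10.159117698669434, 39.30663299560547), 81.40628051757812) 64.90744412705037
tool cm [-5.52 -3.2  27.57]
yaw -0.15171753111615327
```

View pics/w1.png

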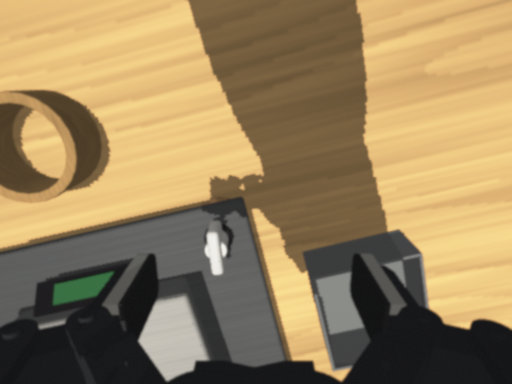

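Wrist view: the left knob is at px (216,248), matching the estimate at (554, 89.5), yaw −0.15. Descending over it.

Request:
{"fn": "play_rows", "kwargs": {
  "steps": [
    {"gripper": 0.6, "delta_pos": [-5.5, -3.2, 0], "delta_rot": [0, 0, 0]},
    {"gripper": 0.6, "delta_pos": [0, 0, 3], "delta_rot": [0, 0, -5.3]},
    {"gripper": 0.6, "delta_pos": [0, 0, 3], "delta_rot": [0, 0, 0]},
    {"gripper": 0.6, "delta_pos": [0, 0, 2], "delta_rot": [0, 0, 0]},
    {"gripper": 0.6, "delta_pos": [0, 0, 0], "delta_rot": [0, 0, 0]}
  ]
}}

```text
time_s: 3.02
tool_pos: [549.8, 95.2, 261.0]
ee_rot: [-3.141, -0.002, 2.997]
force: [0.2, 0.9, 0.4]
grip_width: 0.603
grasp_force: 0.0
```

```bash
python3 w.py knob_left w2.png
```

```text
{'time_s': 3.025, 'tool_pos': [549.803, 95.218, 260.961], 'ee_rot': [-3.141, -0.002, 2.997], 'force': [0.197, 0.889, 0.405], 'joint_pos': [0.021, 0.353, -0.223, 0.998, 0.0, 0.165]}
knob_left 0.6 [556.2  86.7  59.6] tool cm [-0.81 -0.74 20.13]
0.57 1188 ((553.8097534179688, 89.73454284667969), (10.020051956176758, 39.61637878417969), 81.72288513183594) 64.99453183493227
tool cm [-0.52 -0.48 19.6 ]
yaw -0.15014699277636037
```

View pics/w2.png

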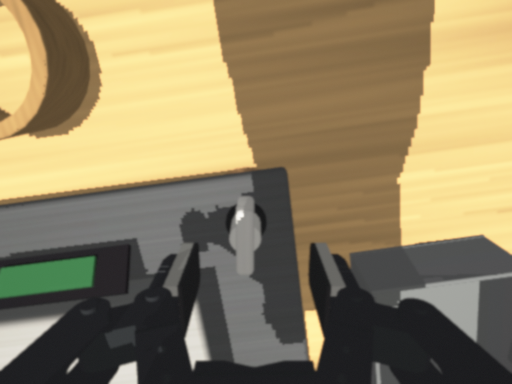

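The view shows the knob at px (245,235) between the fingers, offset about 5 mm. I'll correct that, descend and close.

Request:
{"fn": "play_rows", "kwargs": {
  "steps": [
    {"gripper": 0.6, "delta_pos": [-0.5, -0.5, 0], "delta_rot": [0, 0, 0]},
    {"gripper": 0.6, "delta_pos": [0, 0, 2.5], "delta_rot": [0, 0, 0]},
    {"gripper": 0.6, "delta_pos": [0, 0, 2.4], "delta_rot": [0, 0, 0]},
    {"gripper": 0.6, "delta_pos": [0, 0, 0], "delta_rot": [0, 0, 0]},
    {"gripper": 0.3, "delta_pos": [0, 0, 0], "delta_rot": [0, 0, 0]}
  ],
  "grip_force": 30
}}

```text
time_s: 3.8
tool_pos: [555.6, 88.1, 213.8]
ee_rot: [3.141, 0.001, 2.995]
force: [-0.7, 0.3, 0.1]
grip_width: 0.398
grasp_force: 0.0
```

Request:
{"fn": "play_rows", "kwargs": {
  "steps": [
    {"gripper": 0.15, "delta_pos": [0, 0, 0], "delta_rot": [0, 0, 0]},
    {"gripper": 0, "delta_pos": [0, 0, 0], "delta_rot": [0, 0, 0]},
    {"gripper": 0, "delta_pos": [0, 0, 0], "delta_rot": [0, 0, 0]},
    {"gripper": 0, "delta_pos": [0, 0, 0], "delta_rot": [0, 0, 0]}
  ]
}}

```text
time_s: 4.3
tool_pos: [555.5, 88.7, 213.7]
ee_rot: [3.14, 0.002, 2.996]
force: [1.0, 4.8, 5.4]
grip_width: 0.197
grasp_force: 29.4
```

Request:
{"fn": "play_rows", "kwargs": {
  "steps": [
    {"gripper": 0, "delta_pos": [0, 0.1, 0], "delta_rot": [0, 0, 0]},
    {"gripper": 0, "delta_pos": [0, 0, 0], "delta_rot": [0, 0, 0]}
  ]
}}

```text
time_s: 4.55
tool_pos: [555.6, 89.1, 213.7]
ee_rot: [-3.141, 0.002, 2.995]
force: [0.5, 1.9, 5.6]
grip_width: 0.193
grasp_force: 29.5
```

Request:
{"fn": "play_rows", "kwargs": {
  "steps": [
    {"gripper": 0, "delta_pos": [0, 0, 0], "delta_rot": [0, 0, 2]},
    {"gripper": 0, "delta_pos": [0, 0, 0], "delta_rot": [0, 0, 3]},
    {"gripper": 0, "delta_pos": [0, 0, 0], "delta_rot": [0, 0, 3]},
    {"gripper": 0, "delta_pos": [0, 0, 0], "delta_rot": [0, 0, 2]},
    {"gripper": 0, "delta_pos": [0, 0, 0], "delta_rot": [0, 0, 0]}
  ]
}}

```text
time_s: 5.18
tool_pos: [555.6, 88.9, 213.6]
ee_rot: [-3.141, 0.002, 2.82]
force: [-1.2, -0.8, 6.2]
grip_width: 0.196
grasp_force: 29.5
```

```bash
python3 w.py knob_left w3.png;python3 -c "
from h import *
s=env.observe();print(s['force'],s['wrist_torque'],s['grip_width'])"
```

```text
{'time_s': 5.175, 'tool_pos': [555.56, 88.924, 213.645], 'ee_rot': [-3.141, 0.002, 2.82], 'force': [-1.189, -0.771, 6.157], 'joint_pos': [0.01, 0.402, -0.282, 0.885, -0.001, 0.331]}
knob_left 0.68 [556.9  87.1  57.3] tool cm [-0.15 -0.12 15.63]
0.63 2037 ((553.94677734375, 90.1915283203125), (9.901816368103027, 39.86860275268555), 71.19005584716797) 64.62404174788065
tool cm [ 0.22  0.08 14.9 ]
yaw -0.3274338688299224
[ 0.0533906  -0.90745343  5.98540089] [-0.20153912  0.10379241  0.0191948 ] 0.18937323110993481
```

View pics/w3.png

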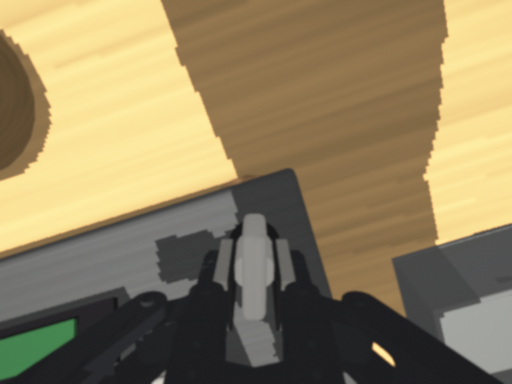

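The knob is held at px (255,265) and turned with the gripper (yaw −0.15 → −0.33). Baseline Fz is about 6 N. I'll go on in felt steps.

Request:
{"fn": "play_rows", "kwargs": {
  "steps": [
    {"gripper": 0, "delta_pos": [0, 0, 0], "delta_rot": [0, 0, 2]},
    {"gripper": 0, "delta_pos": [0, 0, 0], "delta_rot": [0, 0, 2]},
    {"gripper": 0, "delta_pos": [0, 0, 0], "delta_rot": [0, 0, 2]},
    {"gripper": 0, "delta_pos": [0, 0, 0], "delta_rot": [0, 0, 2]},
    {"gripper": 0, "delta_pos": [0, 0, 0], "delta_rot": [0, 0, 0]}
  ]
}}

```text
time_s: 5.95
tool_pos: [555.5, 88.8, 213.6]
ee_rot: [-3.141, 0.002, 2.68]
force: [-0.4, -2.4, 6.4]
grip_width: 0.196
grasp_force: 29.6
```

Request:
{"fn": "play_rows", "kwargs": {
  "steps": [
    {"gripper": 0, "delta_pos": [0, 0, 0], "delta_rot": [0, 0, 2]},
    {"gripper": 0, "delta_pos": [0, 0, 0], "delta_rot": [0, 0, 2]},
    {"gripper": 0, "delta_pos": [0, 0, 0], "delta_rot": [0, 0, 2]},
    {"gripper": 0, "delta_pos": [0, 0, 0], "delta_rot": [0, 0, 2]},
    {"gripper": 0, "delta_pos": [0, 0, 0], "delta_rot": [0, 0, 0]}
  ]
}}

```text
time_s: 6.58
tool_pos: [555.4, 88.6, 213.6]
ee_rot: [-3.141, 0.002, 2.54]
force: [-0.3, -3.9, 6.6]
grip_width: 0.193
grasp_force: 29.6
```

Request:
{"fn": "play_rows", "kwargs": {
  "steps": [
    {"gripper": 0, "delta_pos": [-0.05, -0.07, 0], "delta_rot": [0, 0, 2]},
    {"gripper": 0, "delta_pos": [0, 0, 0], "delta_rot": [0, 0, 2]},
    {"gripper": 0, "delta_pos": [0, 0, 0], "delta_rot": [0, 0, 2]},
    {"gripper": 0, "delta_pos": [0, 0, 0], "delta_rot": [0, 0, 2]},
    {"gripper": 0, "delta_pos": [0, 0, 0], "delta_rot": [0, 0, 0]}
  ]
}}

```text
time_s: 7.2
tool_pos: [555.3, 88.1, 213.6]
ee_rot: [-3.142, 0.001, 2.401]
force: [-1.6, 0.3, 7.2]
grip_width: 0.193
grasp_force: 29.6
```

Request:
{"fn": "play_rows", "kwargs": {
  "steps": [
    {"gripper": 0, "delta_pos": [0, 0, 0], "delta_rot": [0, 0, 2]},
    {"gripper": 0, "delta_pos": [0, 0, 0], "delta_rot": [0, 0, 2]},
    {"gripper": 0, "delta_pos": [0, 0, 0], "delta_rot": [0, 0, 2]},
    {"gripper": 0, "delta_pos": [0, 0, 0], "delta_rot": [0, 0, 2]},
    {"gripper": 0, "delta_pos": [0, 0, 0], "delta_rot": [0, 0, 0]}
  ]
}}

```text
time_s: 7.82
tool_pos: [555.2, 88.0, 213.6]
ee_rot: [-3.141, 0.001, 2.261]
force: [-2.2, -0.9, 6.8]
grip_width: 0.197
grasp_force: 29.7
```

Request:
{"fn": "play_rows", "kwargs": {
  "steps": [
    {"gripper": 0, "delta_pos": [0, 0, 0], "delta_rot": [0, 0, 2]},
    {"gripper": 0, "delta_pos": [0, 0, 0], "delta_rot": [0, 0, 2]},
    {"gripper": 0, "delta_pos": [0, 0, 0], "delta_rot": [0, 0, 2]},
    {"gripper": 0, "delta_pos": [0, 0, 0], "delta_rot": [0, 0, 2]},
    {"gripper": 0, "delta_pos": [0, 0, 0], "delta_rot": [0, 0, 0]}
  ]
}}

```text
time_s: 8.45
tool_pos: [555.0, 87.9, 213.5]
ee_rot: [-3.141, 0.001, 2.122]
force: [-3.3, -1.3, 8.1]
grip_width: 0.195
grasp_force: 29.7
```

Request:
{"fn": "play_rows", "kwargs": {
  "steps": [
    {"gripper": 0, "delta_pos": [0, 0, 0], "delta_rot": [0, 0, 2]},
    {"gripper": 0, "delta_pos": [0, 0, 0], "delta_rot": [0, 0, 2]},
    {"gripper": 0, "delta_pos": [0, 0, 0], "delta_rot": [0, 0, 2]},
    {"gripper": 0, "delta_pos": [0, 0, 0], "delta_rot": [0, 0, 2]},
    {"gripper": 0, "delta_pos": [0, 0, 0], "delta_rot": [0, 0, 0]}
  ]
}}

```text
time_s: 9.07
tool_pos: [554.8, 87.9, 213.5]
ee_rot: [-3.141, 0.002, 1.982]
force: [-3.8, -2.7, 8.2]
grip_width: 0.196
grasp_force: 29.8
```

Request:
{"fn": "play_rows", "kwargs": {
  "steps": [
    {"gripper": 0, "delta_pos": [-0.02, -0.08, 0], "delta_rot": [0, 0, 0]},
    {"gripper": 0, "delta_pos": [0, 0, 0], "delta_rot": [0, 0, 0]}
  ]
}}

```text
time_s: 9.32
tool_pos: [554.6, 87.6, 213.6]
ee_rot: [3.141, 0.001, 1.983]
force: [-1.4, -0.5, 5.9]
grip_width: 0.196
grasp_force: 29.6
```

```bash
cat > f.py <<'E'
from h import *
F=[]
for _ in range(6): env.read_camera('wrist'); s=env.observe(); F.append(s['force'])
F=np.array(F); print(s['time_s'],'yaw',round(s['ee_rot'][2],3),F.mean(0).round(2),F[:,2].round(1),np.round(s['wrist_torque'],3))
E
python3 f.py
```

```text
9.625 yaw 1.983 [-2.01  0.13  6.58] [6.8 6.6 6.7 6.6 6.7 6.1] [-0.062  0.383  0.012]
```

Request:
{"fn": "play_rows", "kwargs": {
  "steps": [
    {"gripper": 0, "delta_pos": [0, -0.03, 0], "delta_rot": [0, 0, 2]},
    {"gripper": 0, "delta_pos": [0, 0, 0], "delta_rot": [0, 0, 2]},
    {"gripper": 0, "delta_pos": [0, 0, 0], "delta_rot": [0, 0, 2]},
    {"gripper": 0, "delta_pos": [0, 0, 0], "delta_rot": [0, 0, 2]},
    {"gripper": 0, "delta_pos": [0, 0, 0], "delta_rot": [0, 0, 0]}
  ]
}}

```text
time_s: 10.25
tool_pos: [554.3, 87.5, 213.6]
ee_rot: [3.141, 0.001, 1.843]
force: [-1.5, -0.8, 6.5]
grip_width: 0.198
grasp_force: 29.7
```

```bash
python3 f.py
```

```text
10.55 yaw 1.843 [-1.99 -0.32  6.71] [7.6 6.6 7.1 6.7 6.1 6.1] [ 0.001  0.37  -0.052]
```

Request:
{"fn": "play_rows", "kwargs": {
  "steps": [
    {"gripper": 0, "delta_pos": [0, -0.03, 0], "delta_rot": [0, 0, 2]},
    {"gripper": 0, "delta_pos": [0, 0, 0], "delta_rot": [0, 0, 2]},
    {"gripper": 0, "delta_pos": [0, 0, 0], "delta_rot": [0, 0, 2]},
    {"gripper": 0, "delta_pos": [0, 0, 0], "delta_rot": [0, 0, 2]},
    {"gripper": 0, "delta_pos": [0, 0, 0], "delta_rot": [0, 0, 0]}
  ]
}}

```text
time_s: 11.18
tool_pos: [554.0, 87.5, 213.6]
ee_rot: [3.141, 0.001, 1.703]
force: [-2.8, -0.3, 5.8]
grip_width: 0.193
grasp_force: 29.7
```

```bash
python3 f.py
```

```text
11.475 yaw 1.704 [-2.19  0.17  7.19] [7.  7.5 7.7 6.6 7.5 6.9] [-0.048  0.412  0.041]
```

Request:
{"fn": "play_rows", "kwargs": {
  "steps": [
    {"gripper": 0, "delta_pos": [0, -0.04, 0], "delta_rot": [0, 0, 2]},
    {"gripper": 0, "delta_pos": [0, 0, 0], "delta_rot": [0, 0, 2]},
    {"gripper": 0, "delta_pos": [0, 0, 0], "delta_rot": [0, 0, 2]},
    {"gripper": 0, "delta_pos": [0, 0, 0], "delta_rot": [0, 0, 2]},
    {"gripper": 0, "delta_pos": [0, 0, 0], "delta_rot": [0, 0, 0]}
  ]
}}

```text
time_s: 12.1
tool_pos: [553.7, 87.4, 213.7]
ee_rot: [3.14, 0.001, 1.564]
force: [-2.0, -0.2, 7.5]
grip_width: 0.195
grasp_force: 29.7
```

```bash
python3 f.py
```

```text
12.4 yaw 1.564 [-1.97 -0.18  7.13] [7.3 7.1 6.5 7.4 7.  7.6] [ 0.005  0.346 -0.065]
```

Request:
{"fn": "play_rows", "kwargs": {
  "steps": [
    {"gripper": 0, "delta_pos": [0, -0.03, 0], "delta_rot": [0, 0, 2]},
    {"gripper": 0, "delta_pos": [0, 0, 0], "delta_rot": [0, 0, 2]},
    {"gripper": 0, "delta_pos": [0, 0, 0], "delta_rot": [0, 0, 2]},
    {"gripper": 0, "delta_pos": [0, 0, 0], "delta_rot": [0, 0, 2]},
    {"gripper": 0, "delta_pos": [0, 0, 0], "delta_rot": [0, 0, 0]}
  ]
}}

```text
time_s: 13.02
tool_pos: [553.4, 87.4, 213.9]
ee_rot: [3.14, 0.001, 1.424]
force: [-3.2, -0.7, 9.0]
grip_width: 0.198
grasp_force: 29.9
```

```bash
python3 f.py
```

```text
13.325 yaw 1.424 [-2.07  0.22  9.56] [ 9.   9.  10.1  9.5 10.6  9.1] [-0.066  0.469  0.067]
```

Request:
{"fn": "play_rows", "kwargs": {
  "steps": [
    {"gripper": 0, "delta_pos": [0, -0.02, 0], "delta_rot": [0, 0, 2]},
    {"gripper": 0, "delta_pos": [0, 0, 0], "delta_rot": [0, 0, 2]},
    {"gripper": 0, "delta_pos": [0, 0, 0], "delta_rot": [0, 0, 0]},
    {"gripper": 0, "delta_pos": [0, 0, 0], "delta_rot": [0, 0, 0]}
  ]
}}

```text
time_s: 13.82
tool_pos: [553.3, 87.4, 214.0]
ee_rot: [3.14, 0.0, 1.355]
force: [-3.2, -0.2, 10.7]
grip_width: 0.195
grasp_force: 30.0
```

```bash
python3 f.py
```

```text
14.125 yaw 1.355 [-2.06 -0.23 10.78] [11.1 10.8 10.6 10.9 10.6 10.7] [-0.02   0.519  0.079]
```

Fz climbed from 7.1 to 10.8 N about 0.2 rad past touch, so the left screw is set. Releasing, rising and turning back for the right knob.

Request:
{"fn": "play_rows", "kwargs": {
  "steps": [
    {"gripper": 0.5, "delta_pos": [0, 0, 0], "delta_rot": [0, 0, 0]},
    {"gripper": 0.5, "delta_pos": [0, 0, 0], "delta_rot": [0, 0, 0]},
    {"gripper": 0.5, "delta_pos": [0, 0, -2], "delta_rot": [0, 0, 0]},
    {"gripper": 0.5, "delta_pos": [0, 0, -5], "delta_rot": [0, 0, 0]},
    {"gripper": 0.5, "delta_pos": [0, 0, -5], "delta_rot": [0, 0, -8]}
  ]
}}

```text
time_s: 14.75
tool_pos: [553.0, 87.6, 333.6]
ee_rot: [-3.14, 0.0, 1.497]
force: [-0.3, 0.1, -0.3]
grip_width: 0.5
grasp_force: 0.0
```

Request:
{"fn": "play_rows", "kwargs": {
  "steps": [
    {"gripper": 0.6, "delta_pos": [0, 0, 0], "delta_rot": [0, 0, -10]},
    {"gripper": 0.6, "delta_pos": [0, 0, 0], "delta_rot": [0, 0, -10]},
    {"gripper": 0.6, "delta_pos": [0, 0, 0], "delta_rot": [0, 0, -10]},
    {"gripper": 0.6, "delta_pos": [0, 0, 0], "delta_rot": [0, 0, -10]},
    {"gripper": 0.6, "delta_pos": [0, 0, 0], "delta_rot": [0, 0, -10]}
  ]
}}

```text
time_s: 15.38
tool_pos: [553.1, 87.6, 332.4]
ee_rot: [-3.141, -0.0, 2.373]
force: [0.2, 0.6, -0.5]
grip_width: 0.599
grasp_force: 0.0
```

Request:
{"fn": "play_rows", "kwargs": {
  "steps": [
    {"gripper": 0.6, "delta_pos": [0, 0, 0], "delta_rot": [0, 0, -10]},
    {"gripper": 0.6, "delta_pos": [0, 0, 0], "delta_rot": [0, 0, -10]},
    {"gripper": 0.6, "delta_pos": [0, 0, 0], "delta_rot": [0, 0, -10]},
    {"gripper": 0.6, "delta_pos": [0, 0, 0], "delta_rot": [0, 0, -10]},
    {"gripper": 0.6, "delta_pos": [0, 0, 0], "delta_rot": [0, 0, -10]}
  ]
}}

```text
time_s: 16.0
tool_pos: [553.1, 87.6, 332.4]
ee_rot: [-3.141, -0.001, -3.038]
force: [-0.4, -0.9, -1.2]
grip_width: 0.601
grasp_force: 0.0
```

Request:
{"fn": "play_rows", "kwargs": {
  "steps": [
    {"gripper": 0.6, "delta_pos": [0.5, -5, 0.6], "delta_rot": [0, 0, 0]},
    {"gripper": 0.6, "delta_pos": [0.5, -5, 0.6], "delta_rot": [0, 0, 0]},
    {"gripper": 0.6, "delta_pos": [0.5, -5, 0.6], "delta_rot": [0, 0, 0]},
    {"gripper": 0.6, "delta_pos": [0.5, -5, 0.6], "delta_rot": [0, 0, 0]},
    {"gripper": 0.6, "delta_pos": [0.5, -5, 0.6], "delta_rot": [0, 0, 0]}
  ]
}}

```text
time_s: 16.62
tool_pos: [552.5, -165.3, 302.4]
ee_rot: [-3.142, -0.0, -3.044]
force: [0.4, -0.2, 0.7]
grip_width: 0.601
grasp_force: 0.0
```

Request:
{"fn": "play_rows", "kwargs": {
  "steps": [
    {"gripper": 0.6, "delta_pos": [0, 0, 3], "delta_rot": [0, 0, 0]},
    {"gripper": 0.6, "delta_pos": [0, 0, 0], "delta_rot": [0, 0, 0]}
  ]
}}

```text
time_s: 16.88
tool_pos: [552.0, -164.0, 270.7]
ee_rot: [3.139, -0.004, -3.045]
force: [-0.5, -0.1, -0.7]
grip_width: 0.602
grasp_force: 0.0
```

```bash
python3 w.py knob_right w4.png
```

```text
{'time_s': 16.875, 'tool_pos': [551.968, -164.008, 270.723], 'ee_rot': [3.139, -0.004, -3.045], 'force': [-0.498, -0.107, -0.714], 'joint_pos': [-0.435, 0.373, -0.163, 1.039, -0.0, -0.531]}
knob_right 0.81 [ 554.7 -159.8   52.7] tool cm [-0.4   0.34 21.8 ]
0.91 1090 ((552.570556640625, -160.44908142089844), (39.473167419433594, 9.9913330078125), 9.682621002197266) 65.11425742888676
tool cm [-0.18  0.3  20.56]
yaw 0.17400703735856812
0.75 7946 ((590.7262573242188, -84.4303207397461), (189.9926300048828, 105.23358917236328), 78.91210174560547) 75.20660779906927
tool cm [-4.7   7.5  19.55]
yaw 1.383785206595554
```

View pics/w4.png

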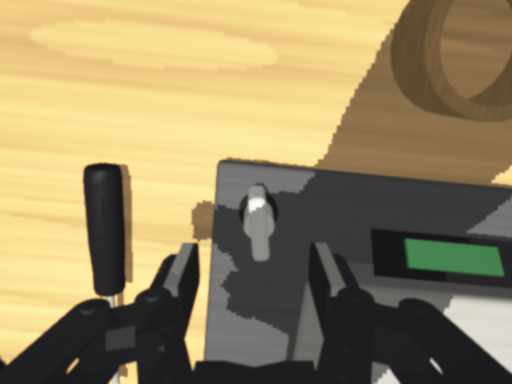

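The right knob is at px (259,222), yaw +0.17, with the screwdriver clear at (105,230). I'll correct the offset, descend and close.

Request:
{"fn": "play_rows", "kwargs": {
  "steps": [
    {"gripper": 0.6, "delta_pos": [-0.05, 0.28, 0], "delta_rot": [0, 0, -4.3]},
    {"gripper": 0.6, "delta_pos": [0, 0, 3], "delta_rot": [0, 0, 0]},
    {"gripper": 0.6, "delta_pos": [0, 0, 2.7], "delta_rot": [0, 0, 0]},
    {"gripper": 0.6, "delta_pos": [0, 0, 0], "delta_rot": [0, 0, 0]},
    {"gripper": 0.3, "delta_pos": [0, 0, 0], "delta_rot": [0, 0, 0]}
  ]
}}

```text
time_s: 17.65
tool_pos: [553.5, -160.5, 217.3]
ee_rot: [-3.141, 0.002, -2.968]
force: [0.0, -0.2, -0.9]
grip_width: 0.404
grasp_force: 0.0
```

Request:
{"fn": "play_rows", "kwargs": {
  "steps": [
    {"gripper": 0.15, "delta_pos": [0, 0, 0], "delta_rot": [0, 0, 0]},
    {"gripper": 0, "delta_pos": [0, 0, 0], "delta_rot": [0, 0, 0]},
    {"gripper": 0, "delta_pos": [0, 0, 0], "delta_rot": [0, 0, 0]},
    {"gripper": 0, "delta_pos": [0, 0, 0], "delta_rot": [0, 0, 0]}
  ]
}}

```text
time_s: 18.15
tool_pos: [553.3, -160.7, 216.9]
ee_rot: [-3.141, 0.002, -2.968]
force: [1.1, 2.9, 6.6]
grip_width: 0.192
grasp_force: 29.9
```

```bash
python3 f.py
```

```text
18.45 yaw -2.968 [0.47 2.99 6.89] [6.  7.2 7.9 7.1 6.3 6.9] [ 0.576 -0.039  0.058]
```

Request:
{"fn": "play_rows", "kwargs": {
  "steps": [
    {"gripper": 0, "delta_pos": [0, 0.05, 0], "delta_rot": [0, 0, 3]},
    {"gripper": 0, "delta_pos": [0, 0, 0], "delta_rot": [0, 0, 4]},
    {"gripper": 0, "delta_pos": [0, 0, 0], "delta_rot": [0, 0, 4]},
    {"gripper": 0, "delta_pos": [0, 0, 0], "delta_rot": [0, 0, 3]},
    {"gripper": 0, "delta_pos": [0, 0, 0], "delta_rot": [0, 0, 0]}
  ]
}}

```text
time_s: 19.08
tool_pos: [553.3, -160.6, 217.0]
ee_rot: [-3.14, 0.002, 3.069]
force: [-0.2, -0.6, 6.7]
grip_width: 0.189
grasp_force: 29.8
```

Request:
{"fn": "play_rows", "kwargs": {
  "steps": [
    {"gripper": 0, "delta_pos": [0, -0.03, 0], "delta_rot": [0, 0, 3]},
    {"gripper": 0, "delta_pos": [0, 0, 0], "delta_rot": [0, 0, 4]},
    {"gripper": 0, "delta_pos": [0, 0, 0], "delta_rot": [0, 0, 4]},
    {"gripper": 0, "delta_pos": [0, 0, 0], "delta_rot": [0, 0, 0]},
    {"gripper": 0, "delta_pos": [0, 0, 0], "delta_rot": [0, 0, 0]}
  ]
}}

```text
time_s: 19.7
tool_pos: [553.3, -160.9, 217.0]
ee_rot: [-3.141, 0.003, 2.878]
force: [-0.4, -0.2, 6.6]
grip_width: 0.195
grasp_force: 29.8
```

```bash
python3 f.py
```

```text
20.0 yaw 2.878 [0.25 0.5  6.5 ] [6.2 6.2 7.1 6.7 5.8 7. ] [ 0.1    0.011 -0.044]
```

Baseline is 6.5 N at 0.26 rad, with the lateral force near zero. Same felt steps here.

Request:
{"fn": "play_rows", "kwargs": {
  "steps": [
    {"gripper": 0, "delta_pos": [0, -0.03, 0], "delta_rot": [0, 0, 2]},
    {"gripper": 0, "delta_pos": [0, 0, 0], "delta_rot": [0, 0, 2]},
    {"gripper": 0, "delta_pos": [0, 0, 0], "delta_rot": [0, 0, 2]},
    {"gripper": 0, "delta_pos": [0, 0, 0], "delta_rot": [0, 0, 2]},
    {"gripper": 0, "delta_pos": [0, 0, 0], "delta_rot": [0, 0, 0]}
  ]
}}

```text
time_s: 20.62
tool_pos: [553.2, -161.1, 216.9]
ee_rot: [-3.142, 0.003, 2.738]
force: [0.9, 0.5, 6.4]
grip_width: 0.192
grasp_force: 29.8
```

```bash
python3 f.py
```

```text
20.925 yaw 2.739 [0.45 1.29 6.45] [6.4 6.7 7.  6.7 5.7 6.1] [ 0.16  -0.134  0.001]
```

Request:
{"fn": "play_rows", "kwargs": {
  "steps": [
    {"gripper": 0, "delta_pos": [0, -0.03, 0], "delta_rot": [0, 0, 2]},
    {"gripper": 0, "delta_pos": [0, 0, 0], "delta_rot": [0, 0, 2]},
    {"gripper": 0, "delta_pos": [0, 0, 0], "delta_rot": [0, 0, 2]},
    {"gripper": 0, "delta_pos": [0, 0, 0], "delta_rot": [0, 0, 2]},
    {"gripper": 0, "delta_pos": [0, 0, 0], "delta_rot": [0, 0, 0]}
  ]
}}

```text
time_s: 21.55
tool_pos: [553.1, -161.3, 216.9]
ee_rot: [3.141, 0.003, 2.599]
force: [0.6, 1.0, 6.1]
grip_width: 0.193
grasp_force: 29.8
```

```bash
python3 f.py
```

```text
21.85 yaw 2.599 [0.54 1.55 6.45] [5.8 6.6 6.7 6.8 6.7 6.3] [ 0.36  -0.192 -0.01 ]
```

Request:
{"fn": "play_rows", "kwargs": {
  "steps": [
    {"gripper": 0, "delta_pos": [0, 0, 0], "delta_rot": [0, 0, 2]},
    {"gripper": 0, "delta_pos": [0, 0, 0], "delta_rot": [0, 0, 2]},
    {"gripper": 0, "delta_pos": [0, 0, 0], "delta_rot": [0, 0, 2]},
    {"gripper": 0, "delta_pos": [0, 0, 0], "delta_rot": [0, 0, 2]},
    {"gripper": 0, "delta_pos": [0, 0, 0], "delta_rot": [0, 0, 0]}
  ]
}}

```text
time_s: 22.48
tool_pos: [553.1, -161.3, 216.9]
ee_rot: [3.141, 0.002, 2.459]
force: [-0.2, 0.9, 6.4]
grip_width: 0.194
grasp_force: 29.9
```

```bash
python3 f.py
```

```text
22.775 yaw 2.459 [0.08 0.84 6.49] [5.8 6.9 6.7 6.7 6.7 6.2] [ 0.237 -0.044 -0.044]
```

Request:
{"fn": "play_rows", "kwargs": {
  "steps": [
    {"gripper": 0, "delta_pos": [0, -0.02, 0], "delta_rot": [0, 0, 2]},
    {"gripper": 0, "delta_pos": [0, 0, 0], "delta_rot": [0, 0, 2]},
    {"gripper": 0, "delta_pos": [0, 0, 0], "delta_rot": [0, 0, 2]},
    {"gripper": 0, "delta_pos": [0, 0, 0], "delta_rot": [0, 0, 2]},
    {"gripper": 0, "delta_pos": [0, 0, 0], "delta_rot": [0, 0, 0]}
  ]
}}

```text
time_s: 23.4
tool_pos: [553.0, -161.5, 216.9]
ee_rot: [3.141, 0.002, 2.319]
force: [0.1, 0.8, 6.7]
grip_width: 0.193
grasp_force: 29.8
```

```bash
python3 f.py
```

```text
23.7 yaw 2.32 [0.52 1.15 6.44] [6.3 6.  6.9 6.6 6.9 5.9] [ 0.278 -0.038 -0.026]
```

Request:
{"fn": "play_rows", "kwargs": {
  "steps": [
    {"gripper": 0, "delta_pos": [0, 0, 0], "delta_rot": [0, 0, 2]},
    {"gripper": 0, "delta_pos": [0, 0, 0], "delta_rot": [0, 0, 2]},
    {"gripper": 0, "delta_pos": [0, 0, 0], "delta_rot": [0, 0, 2]},
    {"gripper": 0, "delta_pos": [0, 0, 0], "delta_rot": [0, 0, 2]},
    {"gripper": 0, "delta_pos": [0, 0, 0], "delta_rot": [0, 0, 0]}
  ]
}}

```text
time_s: 24.32
tool_pos: [552.9, -161.5, 216.9]
ee_rot: [3.141, 0.002, 2.18]
force: [-0.1, 0.7, 7.2]
grip_width: 0.191
grasp_force: 29.9
```

```bash
python3 f.py
```

```text
24.625 yaw 2.18 [-0.33  0.77  6.75] [6.6 6.5 6.5 7.3 7.  6.7] [0.134 0.083 0.006]
```

Request:
{"fn": "play_rows", "kwargs": {
  "steps": [
    {"gripper": 0, "delta_pos": [0, -0.02, 0], "delta_rot": [0, 0, 2]},
    {"gripper": 0, "delta_pos": [0, 0, 0], "delta_rot": [0, 0, 2]},
    {"gripper": 0, "delta_pos": [0, 0, 0], "delta_rot": [0, 0, 2]},
    {"gripper": 0, "delta_pos": [0, 0, 0], "delta_rot": [0, 0, 2]},
    {"gripper": 0, "delta_pos": [0, 0, 0], "delta_rot": [0, 0, 0]}
  ]
}}

```text
time_s: 25.25
tool_pos: [552.7, -161.6, 216.9]
ee_rot: [3.14, 0.002, 2.04]
force: [0.8, 1.2, 7.1]
grip_width: 0.192
grasp_force: 29.9
```

```bash
python3 f.py
```

```text
25.55 yaw 2.041 [0.05 0.44 6.86] [7.8 7.1 6.7 6.2 7.  6.3] [0.225 0.007 0.005]
```

Angle 1.10 rad and no contact yet.

Request:
{"fn": "play_rows", "kwargs": {
  "steps": [
    {"gripper": 0, "delta_pos": [0, 0, 0], "delta_rot": [0, 0, 2]},
    {"gripper": 0, "delta_pos": [0, 0, 0], "delta_rot": [0, 0, 2]},
    {"gripper": 0, "delta_pos": [0, 0, 0], "delta_rot": [0, 0, 2]},
    {"gripper": 0, "delta_pos": [0, 0, 0], "delta_rot": [0, 0, 2]},
    {"gripper": 0, "delta_pos": [0, 0, 0], "delta_rot": [0, 0, 0]}
  ]
}}

```text
time_s: 26.18
tool_pos: [552.7, -161.6, 216.9]
ee_rot: [3.14, 0.002, 1.9]
force: [-0.0, 0.4, 6.7]
grip_width: 0.193
grasp_force: 29.9
```

```bash
python3 f.py
```

```text
26.475 yaw 1.901 [-0.62  0.77  7.  ] [7.2 7.3 6.8 6.6 6.6 7.5] [0.121 0.14  0.002]
```

Request:
{"fn": "play_rows", "kwargs": {
  "steps": [
    {"gripper": 0, "delta_pos": [0, -0.02, 0], "delta_rot": [0, 0, 2]},
    {"gripper": 0, "delta_pos": [0, 0, 0], "delta_rot": [0, 0, 2]},
    {"gripper": 0, "delta_pos": [0, 0, 0], "delta_rot": [0, 0, 2]},
    {"gripper": 0, "delta_pos": [0, 0, 0], "delta_rot": [0, 0, 2]},
    {"gripper": 0, "delta_pos": [0, 0, 0], "delta_rot": [0, 0, 0]}
  ]
}}

```text
time_s: 27.1
tool_pos: [552.5, -161.7, 216.9]
ee_rot: [3.14, 0.002, 1.761]
force: [-0.1, 0.8, 6.5]
grip_width: 0.192
grasp_force: 29.9
```

```bash
python3 f.py
```

```text
27.4 yaw 1.761 [-0.24  0.55  6.66] [6.4 7.4 5.2 6.8 7.4 6.9] [ 0.132  0.146 -0.   ]
```

Request:
{"fn": "play_rows", "kwargs": {
  "steps": [
    {"gripper": 0, "delta_pos": [0, 0, 0], "delta_rot": [0, 0, 2]},
    {"gripper": 0, "delta_pos": [0, 0, 0], "delta_rot": [0, 0, 2]},
    {"gripper": 0, "delta_pos": [0, 0, 0], "delta_rot": [0, 0, 2]},
    {"gripper": 0, "delta_pos": [0, 0, 0], "delta_rot": [0, 0, 2]},
    {"gripper": 0, "delta_pos": [0, 0, 0], "delta_rot": [0, 0, 0]}
  ]
}}

```text
time_s: 28.02
tool_pos: [552.4, -161.7, 216.9]
ee_rot: [3.14, 0.001, 1.621]
force: [-1.1, -0.2, 7.7]
grip_width: 0.195
grasp_force: 29.9
```

```bash
python3 f.py
```

```text
28.325 yaw 1.622 [-1.43  0.75  7.08] [6.7 7.8 6.8 7.3 7.  6.9] [ 0.07   0.269 -0.001]
```

Request:
{"fn": "play_rows", "kwargs": {
  "steps": [
    {"gripper": 0, "delta_pos": [0, -0.02, 0], "delta_rot": [0, 0, 2]},
    {"gripper": 0, "delta_pos": [0, 0, 0], "delta_rot": [0, 0, 2]},
    {"gripper": 0, "delta_pos": [0, 0, 0], "delta_rot": [0, 0, 2]},
    {"gripper": 0, "delta_pos": [0, 0, 0], "delta_rot": [0, 0, 2]},
    {"gripper": 0, "delta_pos": [0, 0, 0], "delta_rot": [0, 0, 0]}
  ]
}}

```text
time_s: 28.95
tool_pos: [552.2, -161.7, 216.9]
ee_rot: [3.14, 0.001, 1.481]
force: [-1.8, 1.1, 7.1]
grip_width: 0.193
grasp_force: 29.9
```

```bash
python3 f.py
```

```text
29.25 yaw 1.482 [-0.7   0.61  6.96] [5.3 6.3 7.4 7.4 7.2 8.1] [0.096 0.189 0.04 ]
```

Angle 1.66 rad, still free.

Request:
{"fn": "play_rows", "kwargs": {
  "steps": [
    {"gripper": 0, "delta_pos": [0, -0.02, 0], "delta_rot": [0, 0, 2]},
    {"gripper": 0, "delta_pos": [0, 0, 0], "delta_rot": [0, 0, 2]},
    {"gripper": 0, "delta_pos": [0, 0, 0], "delta_rot": [0, 0, 2]},
    {"gripper": 0, "delta_pos": [0, 0, 0], "delta_rot": [0, 0, 2]},
    {"gripper": 0, "delta_pos": [0, 0, 0], "delta_rot": [0, 0, 0]}
  ]
}}

```text
time_s: 29.88
tool_pos: [552.1, -161.7, 217.2]
ee_rot: [3.139, 0.001, 1.342]
force: [-1.9, 1.7, 9.3]
grip_width: 0.193
grasp_force: 30.1
```

```bash
python3 f.py
```

```text
30.175 yaw 1.342 [-1.42  1.31  9.22] [9.5 9.8 8.3 9.8 9.6 8.4] [0.166 0.282 0.068]
```

Request:
{"fn": "play_rows", "kwargs": {
  "steps": [
    {"gripper": 0, "delta_pos": [0, -0.02, 0], "delta_rot": [0, 0, 2]},
    {"gripper": 0, "delta_pos": [0, 0, 0], "delta_rot": [0, 0, 2]},
    {"gripper": 0, "delta_pos": [0, 0, 0], "delta_rot": [0, 0, 2]},
    {"gripper": 0, "delta_pos": [0, 0, 0], "delta_rot": [0, 0, 2]},
    {"gripper": 0, "delta_pos": [0, 0, 0], "delta_rot": [0, 0, 0]}
  ]
}}

```text
time_s: 30.8
tool_pos: [551.9, -161.6, 217.4]
ee_rot: [3.139, 0.0, 1.203]
force: [-0.1, 1.5, 11.9]
grip_width: 0.193
grasp_force: 30.3
```

```bash
python3 f.py
```

```text
31.1 yaw 1.203 [-1.6   1.46 11.79] [12.7 11.3 11.9 11.5 11.8 11.6] [0.344 0.419 0.144]
```

Contact felt at about yaw 1.46, now 0.26 rad past it. But the grip itself loads the corner about 7 N downward, which brings touch on early. I'll take that preload off by raising the tool a little, then check contact.

Request:
{"fn": "play_rows", "kwargs": {
  "steps": [
    {"gripper": 0, "delta_pos": [0, 0, -0.07], "delta_rot": [0, 0, 0]},
    {"gripper": 0, "delta_pos": [0, 0, -0.07], "delta_rot": [0, 0, 0]},
    {"gripper": 0, "delta_pos": [0, 0, 0], "delta_rot": [0, 0, 0]}
  ]
}}

```text
time_s: 31.48
tool_pos: [552.0, -161.6, 217.6]
ee_rot: [3.14, 0.0, 1.203]
force: [2.9, 0.1, 5.0]
grip_width: 0.195
grasp_force: 29.6
```

```bash
sed -i "s/F=np.array(F);/F=np.array(F); print('z',s['tool_pos'][2]);/;s/range(6)/range(5)/" f.py; python3 f.py
```

```text
z 217.56297516624167
31.725 yaw 1.203 [2.41 0.12 5.63] [6.2 5.2 5.5 5.4 5.8] [-0.097 -0.592  0.161]
```

Request:
{"fn": "play_rows", "kwargs": {
  "steps": [
    {"gripper": 0, "delta_pos": [0, 0, 0], "delta_rot": [0, 0, -3]},
    {"gripper": 0, "delta_pos": [0, 0, 0], "delta_rot": [0, 0, -3]},
    {"gripper": 0, "delta_pos": [0, 0, 0], "delta_rot": [0, 0, 0]}
  ]
}}

```text
time_s: 32.1
tool_pos: [552.0, -161.7, 217.4]
ee_rot: [3.14, 0.0, 1.307]
force: [5.0, -1.9, 4.5]
grip_width: 0.192
grasp_force: 29.7
```

```bash
python3 f.py
```

```text
z 217.3833271949399
32.35 yaw 1.306 [ 5.13 -1.52  3.53] [3.6 2.9 4.2 3.6 3.4] [-0.246 -1.165  0.029]
```

Request:
{"fn": "play_rows", "kwargs": {
  "steps": [
    {"gripper": 0, "delta_pos": [0, 0, 0], "delta_rot": [0, 0, -3]},
    {"gripper": 0, "delta_pos": [0, 0, 0], "delta_rot": [0, 0, 0]},
    {"gripper": 0, "delta_pos": [0, 0, 0], "delta_rot": [0, 0, 0]}
  ]
}}

```text
time_s: 32.72
tool_pos: [552.1, -161.7, 217.3]
ee_rot: [3.14, 0.0, 1.359]
force: [5.8, -1.4, 2.8]
grip_width: 0.192
grasp_force: 29.6
```

```bash
python3 f.py
```

```text
z 217.3049346184975
32.975 yaw 1.359 [ 5.44 -1.24  2.71] [2.4 2.2 3.2 2.5 3.3] [-0.346 -1.196 -0.029]
```

Request:
{"fn": "play_rows", "kwargs": {
  "steps": [
    {"gripper": 0, "delta_pos": [0, 0, 0], "delta_rot": [0, 0, -3]},
    {"gripper": 0, "delta_pos": [0, 0, 0], "delta_rot": [0, 0, 0]},
    {"gripper": 0, "delta_pos": [0, 0, 0], "delta_rot": [0, 0, 0]}
  ]
}}

```text
time_s: 33.35
tool_pos: [552.1, -161.7, 217.3]
ee_rot: [3.14, 0.0, 1.411]
force: [6.0, -2.1, 2.8]
grip_width: 0.195
grasp_force: 29.5
```

```bash
python3 f.py
```

```text
z 217.22140999441754
33.6 yaw 1.411 [ 5.79 -1.64  1.95] [1.6 2.2 1.9 2.6 1.4] [-0.31  -1.242 -0.063]
```

Contact persists down to yaw 1.41 with almost no preload, so the true touch is at about 1.43–1.46. Setting the right screw back to yaw 1.20 (about 0.25 past touch), then releasing.

Request:
{"fn": "play_rows", "kwargs": {
  "steps": [
    {"gripper": 0, "delta_pos": [0, 0, 0], "delta_rot": [0, 0, 3]},
    {"gripper": 0, "delta_pos": [0, 0, 0], "delta_rot": [0, 0, 3]},
    {"gripper": 0, "delta_pos": [0, 0, 0], "delta_rot": [0, 0, 3]},
    {"gripper": 0, "delta_pos": [0, 0, 0], "delta_rot": [0, 0, 3]},
    {"gripper": 0, "delta_pos": [0, 0, 0], "delta_rot": [0, 0, 0]}
  ]
}}

```text
time_s: 34.22
tool_pos: [552.0, -161.6, 217.5]
ee_rot: [3.14, 0.0, 1.201]
force: [4.6, -1.0, 6.0]
grip_width: 0.189
grasp_force: 29.9
```

Request:
{"fn": "play_rows", "kwargs": {
  "steps": [
    {"gripper": 0.5, "delta_pos": [0, 0, 0], "delta_rot": [0, 0, 0]},
    {"gripper": 0.5, "delta_pos": [0, 0, 0], "delta_rot": [0, 0, 0]},
    {"gripper": 0.5, "delta_pos": [0, 0, -2], "delta_rot": [0, 0, 0]},
    {"gripper": 0.5, "delta_pos": [0, 0, -5], "delta_rot": [0, 0, 0]},
    {"gripper": 0.5, "delta_pos": [0, 0, 0], "delta_rot": [0, 0, -9]}
  ]
}}

```text
time_s: 34.85
tool_pos: [552.0, -161.6, 290.2]
ee_rot: [3.137, 0.001, 1.363]
force: [0.4, -0.4, -0.9]
grip_width: 0.5
grasp_force: 0.0
```

The left screw sits at the low edge, about 0.16–0.21 rad past free touch, so I'll go back and add a few degrees.

Request:
{"fn": "play_rows", "kwargs": {
  "steps": [
    {"gripper": 0.5, "delta_pos": [4.87, -1.02, 0], "delta_rot": [0, 0, 0]},
    {"gripper": 0.5, "delta_pos": [4.87, -1.02, 0], "delta_rot": [0, 0, 0]},
    {"gripper": 0.5, "delta_pos": [4.87, -1.02, 0], "delta_rot": [0, 0, 0]},
    {"gripper": 0.5, "delta_pos": [4.87, -1.02, 0], "delta_rot": [0, 0, 0]},
    {"gripper": 0.5, "delta_pos": [4.87, -1.02, 0], "delta_rot": [0, 0, 0]}
  ]
}}

```text
time_s: 35.48
tool_pos: [552.1, 88.9, 286.6]
ee_rot: [-3.14, 0.001, 1.359]
force: [0.5, 0.2, -0.1]
grip_width: 0.495
grasp_force: 0.0
```

Request:
{"fn": "play_rows", "kwargs": {
  "steps": [
    {"gripper": 0.5, "delta_pos": [0, 0, 2.5], "delta_rot": [0, 0, 0]},
    {"gripper": 0.5, "delta_pos": [0, 0, 0], "delta_rot": [0, 0, 0]},
    {"gripper": 0.5, "delta_pos": [0, 0, 0], "delta_rot": [0, 0, 0]}
  ]
}}

```text
time_s: 35.85
tool_pos: [552.7, 86.9, 262.4]
ee_rot: [-3.141, 0.0, 1.359]
force: [0.2, -0.4, 0.1]
grip_width: 0.504
grasp_force: 0.0
```

```bash
python3 w.py knob_left w5.png; python3 - <<'E'
from h import *
c=env.read_camera('top')
for n in ['scale','tape','parts_bin','cutter']:
    for d in env.spot_point('top',n)[:1]: print(n,d['conf'],np.round(cam2w(c,d['at']),1))
for n in ['knob_left','knob_right','scale']:
    for d in env.masks_of('top',n)[:1]:
        p=cam2w(c,cloud(c,d['pixels'])); p=p[(p[:,2]>22)&(p[:,2]<40)] if n=='scale' else p[p[:,2]>55]
        if len(p): print(n,cv2.minAreaRect(p[:,:2].astype(np.float32)))
E
```

```text
{'time_s': 35.85, 'tool_pos': [552.722, 86.919, 262.376], 'ee_rot': [-3.141, 0.0, 1.359], 'force': [0.204, -0.418, 0.057], 'joint_pos': [0.006, 0.353, -0.218, 1.0, -0.0, 1.788]}
knob_left 0.6 [554.2  90.3  57.1] tool cm [ 0.37  0.08 20.53]
0.65 1216 ((554.49169921875, 90.18333435058594), (39.978240966796875, 9.988860130310059), 77.59315490722656) 65.18533864028852
tool cm [ 0.36  0.11 19.72]
yaw 1.3616226091526524
scale 0.7 [637.9 -39.9   0.7]
tape 0.77 [435.3 -41.2   1.1]
parts_bin 0.69 [435.6 -40.1   0.5]
cutter 0.64 [ 636.4 -273.3   -2.8]
knob_right ((552.5516967773438, -161.15773010253906), (39.04552459716797, 16.827007293701172), 59.87871170043945)
scale ((632.9693603515625, -66.65074920654297), (250.62794494628906, 219.38180541992188), 89.66893768310547)
```

View pics/w5.png

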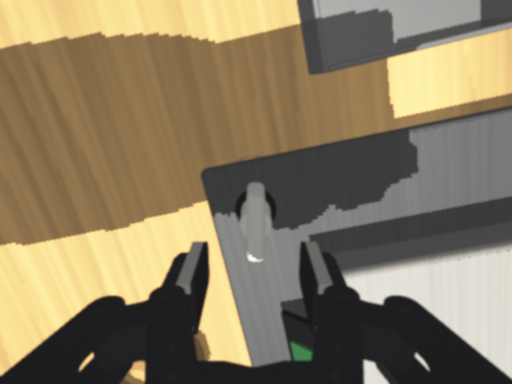

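The knob at px (256,222) is aligned with the gripper (1.362 against 1.359), and the scale and neighbours have not moved. Gripping and adding 4°.

Request:
{"fn": "play_rows", "kwargs": {
  "steps": [
    {"gripper": 0.5, "delta_pos": [0.2, 0.05, 2.5], "delta_rot": [0, 0, 0]},
    {"gripper": 0.5, "delta_pos": [0, 0, 2.1], "delta_rot": [0, 0, 0]},
    {"gripper": 0.3, "delta_pos": [0, 0, 0], "delta_rot": [0, 0, 0]},
    {"gripper": 0.2, "delta_pos": [0, 0, 0], "delta_rot": [0, 0, 0]},
    {"gripper": 0, "delta_pos": [0, 0, 0], "delta_rot": [0, 0, 0]}
  ]
}}

```text
time_s: 37.02
tool_pos: [553.8, 89.1, 216.5]
ee_rot: [3.141, 0.0, 1.36]
force: [1.2, 0.7, -5.6]
grip_width: 0.193
grasp_force: 29.4
```

Request:
{"fn": "play_rows", "kwargs": {
  "steps": [
    {"gripper": 0, "delta_pos": [0, 0, 0], "delta_rot": [0, 0, 0]},
    {"gripper": 0, "delta_pos": [0, 0, 0], "delta_rot": [0, 0, 0]},
    {"gripper": 0, "delta_pos": [0, 0, 0], "delta_rot": [0, 0, 0]},
    {"gripper": 0, "delta_pos": [0, 0, 0], "delta_rot": [0, 0, 0]}
  ]
}}

```text
time_s: 37.52
tool_pos: [553.8, 89.2, 216.3]
ee_rot: [3.141, -0.0, 1.36]
force: [1.9, -1.3, -1.7]
grip_width: 0.19
grasp_force: 29.8
```

```bash
python3 f.py
```

```text
z 216.26069193672458
37.775 yaw 1.36 [ 2.54 -1.79 -1.87] [-2.1 -2.2 -1.4 -1.4 -2.2] [-0.408 -0.525 -0.059]
```

Request:
{"fn": "play_rows", "kwargs": {
  "steps": [
    {"gripper": 0, "delta_pos": [0, 0, 0], "delta_rot": [0, 0, 2]},
    {"gripper": 0, "delta_pos": [0, 0, 0], "delta_rot": [0, 0, 2]},
    {"gripper": 0, "delta_pos": [0, 0, 0], "delta_rot": [0, 0, 0]},
    {"gripper": 0, "delta_pos": [0, 0, 0], "delta_rot": [0, 0, 0]}
  ]
}}

```text
time_s: 38.28
tool_pos: [553.7, 89.2, 216.3]
ee_rot: [3.141, -0.0, 1.29]
force: [2.7, -2.5, 2.8]
grip_width: 0.192
grasp_force: 30.2
```

```bash
python3 f.py
```

```text
z 216.29489198308372
38.525 yaw 1.29 [ 3.42 -2.73  3.43] [2.8 3.8 3.4 3.5 3.7] [-0.536 -0.556  0.075]
```

```bash
python3 f.py; python3 f.py
```

```text
z 216.29609602886302
38.775 yaw 1.29 [ 3.58 -2.94  4.12] [3.9 3.7 3.7 4.6 4.7] [-0.612 -0.665  0.044]
z 216.2633492996016
39.025 yaw 1.29 [ 3.64 -2.84  5.05] [5.3 5.  4.8 5.  5.1] [-0.528 -0.699  0.033]
```

The reading is just the slow grip drift. Releasing and backing off.

Request:
{"fn": "play_rows", "kwargs": {
  "steps": [
    {"gripper": 0.5, "delta_pos": [0, 0, 0], "delta_rot": [0, 0, 0]},
    {"gripper": 0.5, "delta_pos": [0, 0, 0], "delta_rot": [0, 0, 0]},
    {"gripper": 0.5, "delta_pos": [0, 0, -2], "delta_rot": [0, 0, 0]},
    {"gripper": 0.5, "delta_pos": [0, 0, -5], "delta_rot": [0, 0, 0]},
    {"gripper": 0.5, "delta_pos": [0, 0, -5], "delta_rot": [0, 0, 0]}
  ]
}}

```text
time_s: 39.65
tool_pos: [553.0, 89.4, 336.7]
ee_rot: [-3.139, 0.0, 1.29]
force: [1.0, 0.4, -0.1]
grip_width: 0.504
grasp_force: 0.0
```

Request:
{"fn": "play_rows", "kwargs": {
  "steps": [
    {"gripper": 0.5, "delta_pos": [0, 0, 0], "delta_rot": [0, 0, 0]},
    {"gripper": 0.5, "delta_pos": [0, 0, 0], "delta_rot": [0, 0, 0]},
    {"gripper": 0.5, "delta_pos": [0, 0, 0], "delta_rot": [0, 0, 0]},
    {"gripper": 0.5, "delta_pos": [0, 0, 0], "delta_rot": [0, 0, 0]}
  ]
}}

```text
time_s: 40.15
tool_pos: [553.4, 89.3, 334.9]
ee_rot: [-3.139, 0.001, 1.29]
force: [-0.2, 0.3, 0.8]
grip_width: 0.503
grasp_force: 0.0
```

```bash
python3 w.py knob_left w6.png; python3 -c "
from bench import env
print(env.job_done())"
```

```text
{'time_s': 40.15, 'tool_pos': [553.425, 89.265, 334.924], 'ee_rot': [-3.139, 0.001, 1.29], 'force': [-0.193, 0.262, 0.776], 'joint_pos': [0.01, 0.306, -0.091, 1.176, 0.0, 1.862]}
knob_left 0.77 [555.3  89.3  55.7] tool cm [ 0.07  0.24 27.92]
0.88 622 ((554.688720703125, 90.63457489013672), (38.67118835449219, 9.252498626708984), 73.68705749511719) 65.43990659479773
tool cm [ 0.18  0.14 26.95]
yaw 1.2898684079443044
the job is handed in; nothing more can be done
None
```

I turned both screws clockwise to about 0.25 rad past first touch by feel, released them, and handed the job in at 40 s; the feet's loads were not measured directly, the right screw's climb of about 4.8 N went over the 2.5–4 N guide, and the last camera check, before a final 4° on the left knob, showed the scale, tape and screwdriver in place but misidentified the bin.

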